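Index the finial turntable and set its brake

ROBOT

A 6-joint arm with a two-finger parallel gripper is mounted at the origin on the work surface. World frame = base frame: x ahead of the robot, y to its left, z up, the work surface at z = 0. Lengths are in mm, angles in rad, forces in N, time in s.
With the tool pointing down it reaches from about 275 to 1000 mm from the base axis. Payload 8.4 kg.
Tool frame: the origin (TCP) lies at the centre of the arm's flange, where the gripper is bolted on; the fingertips stand 173 mm ahead of it and the grasp point (between the pads) lies 155 mm ahead of it; z points along the fingers, y is the direction in which the jaws open and shut (so a half turn about z gives the same grasp; the last joint's range is limited). The gripper opens to 85 mm and grips with 20 to 120 N. Pads are 22 mm wide; open, the fingers measure 114 mm over their backs; the gripper's body (76 mm by 85 mm) begins 54 mm behind the grasp point. The pads swing forward as they close: fully open they stand 13 mm farther back than shut.
Start: joints at [1.172, 0.353, 1.633, -0, 1.155, -0.002], TCP at [241.542, 576.443, 404.681] pointing down, gripper open.
Joint ranges: [-2.63, 2.63], [-0.92, 2.1], [0.06, 2.66], [-1.3, 4.44], [0, 2.69], [-3.02, 3.02]. Speed limits (rad/s): [2.22, 2.22, 2.79, 3.14, 3.14, 3.14].

INTERFACE

Orientations are given as [roll, pitch, yaw] about the fixed x, y, z axes, in that order (R = Rz(yaw) Ry(pitch) Rx(roll)).
In Python, from rig import sense, grab_frame, camera_model, sign_off gives the robot as it stands. The module is installed in compiled form; this text tells all that it offers.
- The arm moves only by the tool step_arm, never from a script. Its argument "commands" is a list of rows, each a list of 3 entries, a list of its own where there are three numbers: the shift along the tool's x, y, z in mm, then the turn about the tool's z in rad, then the opening, from 0 (shut) to 1 (fully open). A call has 1 to 20 rows; each row shifts and turns the pose as measured when the row begins, along the tool's axes as they then stand; what a row does not reach is not made up. A row lasts 1/8 s, in which the tool goes at most 62.5 mm and 10.7 degrees, less where a joint would pass 70% of its speed; a pose out of reach is approached as far as the arm can. A call with a gripper value outside its range is refused whole. The fingers move at their own pace and stop on an object; "force" is the grip in N (left out, the last holds). Time passes only in rows, so rows that do not move let the fingers close. It gives the time, the measured TCP pose, the force and the opening at its end, in the units of the state.
- sense(): the state, without advancing time (a new reading comes with each control period).
- grab_frame(name): name is "side" or "top" or "wrist"; returns the picture (480x640x3 uint8, blue, green, red); there is no depth.
- camera_model(name): a dict with "fx", "fy", "cx", "cy" (pixels), "R" (3x3) and "t" (3): a world point X has camera coordinates R X + t. Camera axes: x right, y down, z forward; pixel columns grow to the right and rows downward; lengths in mm; the calibration is good to about 2 mm. A picture is of the moment at which its call begins: read the wrist's pose just before it. camera_model takes no time and is no camera call; for the wrist camera it gives the pose at the moment of the call.
- sign_off(): hands the job in, once; it reports no verdict.
The state is a dict: "clock": time; "qpos": joint angles; "qvel": joint speeds; "joint_efforts": joint torques, N m; "eef_pos": TCP position; "tcp_rot": TCP orientation; "contact_force": force on the tool from outside, world axes, zero at the start; "wrist_torque": the same for the moment, N m; "opening": opening from 0.0 (shut) to 1.0 (fully open).
Only numpy, scipy, OpenCV 4.12 (cv2) and the standard library are available. Lean on these libraries where they do the work, as an engineer would, in place of code of your own. Each camera call takes 0.05 s, during which the arm holds its last target. There are 200 camera calls.

TASK

Turn the layout turntable by pushing on one of its spokes with a fingertip until its flat pointer aims at the index post, then push the brake lever fully over, away from the robot, to its stop. Do it all by pushing: do not touch or lift the copper finial standing on the turntable, and leave the other things on the bench where they are.

Things in the scene. Friction and masses are not known exactly. Their poses are not given: they have to be found in the camera images.
- rotor (a joint): angle of the turntable, rad, growing counter-clockwise seen from above; 0 when the pointer looks along the base plate's +x. It turns freely in either direction (no stop within 6 rad) and stays where it is left; stiff with friction, about 1.5 N at a spoke's end moves it.
- hub (a point): centre of the turntable on its vertical axis, at mid-height of its four spokes (58 mm above the bench); its x axis runs along the pointer and turns with it. Along +y, -x and -y: round steel spokes, 12 mm thick, ending in 20 mm black balls centred 126 mm from the axis. The disc is 140 mm dia., its top 66 mm above the bench. Below the spokes all is free down to the base plate outside a radius of 75 mm.
- pointer_tip (a point): the sharp tip of the pointer (the fourth spoke, a flat steel bar 18 mm wide, 10 mm thick, with a point), 134 mm from the hub, 58 mm above the bench; moves with the turntable
- stand: fixed steel base plate of the turntable, 220 (x) x 450 (y) x 12 mm high, origin at its underside below the turntable's axis. Index post and brake lever stand on it, one at each end in y (about 185 mm from the axis), either way round.
- post_top (a point): centre of the top of the index post: a fixed plain upright steel pin of 24 mm dia. standing on a small foot, its top 76 mm above the bench; the only upright pin there
- brake (a joint): angle of the brake lever, rad: 0 = leaning 0.5 rad from upright towards the base plate's -x (the robot's side), 1.0 = leaning 0.5 rad towards the base plate's +x, against its stop. Stays where it is left; about 2 N at the knob moves it.
- brake_pivot (a point): the brake lever's horizontal pivot (along the base plate's y), 41 mm above the bench, on a fixed grey block 50 (x) x 36 (y) mm, whose top with its cheeks is 46 mm above the bench. At 0 the knob lies towards -x, at 1.0 towards +x of the base plate.
- brake_knob (a point): centre of the black 18 mm ball on top of the brake lever, 55 mm from the pivot; the stem is a 10 mm round bar; moves with the lever. Knob height above the bench 89 mm at either end, 96 mm upright.
- finial: loose copper finial standing upright on the middle of the turntable, 80 mm dia. foot, 78 mm high (top 144 mm above the bench), radius under 20 mm above 95 mm; origin at the centre of its underside. It rides round with the turntable and must not be touched.
- end_cap: bystander, to be left alone: copper end cap, a plain disc 36 mm dia. x 22 mm high, on the base plate; origin at the centre of its underside
- nut: bystander, to be left alone: brass ring nut, 28 mm dia. x 14 mm high, on the base plate; origin at the centre of its underside
- collar: bystander, to be left alone: low conical copper collar, 90 mm dia. x 22 mm high; origin at the centre of its underside
- ball: bystander, to be left alone: copper ball finial on a small foot, 68 mm dia. x 70 mm high; origin at the centre of its underside
- tape: bystander, to be left alone: roll of tape, 90 mm dia. x 25 mm high; origin at the centre of its underside
- bowl: bystander, to be left alone: copper spun bowl, upside down, 140 mm dia. x 50 mm high; origin at the centre of its underside
- pliers: bystander, to be left alone: locking pliers lying flat, 140 mm long, 14 mm high, origin near the jaws
- pencil: bystander, to be left alone: pencil lying flat, 160 mm long, 7 mm thick; origin at the centre of its underside
Things that resemble listed ones, but are neither listed nor needed, are in the scene too. What is shaped like the finial but white or yellow is not meant.

How it is judged (in metres and radians):
On the way, in this order (a step that is already met when the one before it is completed fails the run):
1. the pointer rests aiming at the index post, with the brake lever not yet over (y of post_top in the frame of hub between -0.012 and 0.012 m and x of post_top in the frame of hub above 0 m and velocity of joint rotor between -0.05 and 0.05 rad/s and value of joint brake below 0.9 rad), for 0.2 s.
2. the brake lever is over at its far stop, the pointer still aiming at the post (y of post_top in the frame of hub between -0.012 and 0.012 m and x of post_top in the frame of hub above 0 m and value of joint brake above 0.9 rad), for 0.2 s.
At the end, for the whole second after the job is handed in: The line of the pointer meets the index post (passes within 12 mm of its centre, about 4 degrees) on the pointer's own side, the turntable is at rest, the brake lever is past 0.9 rad of its 1.0 rad, and the finial stands upright in the middle of the turntable (within 12 mm) (all of step 2 and velocity of joint rotor between -0.05 and 0.05 rad/s and horizontal distance between finial and hub below 0.012 m and angle between finial's own z axis and vertical below 0.1 rad and height (world z) of finial between 0.058 and 0.074 m); the robot touches nothing.
It fails at once if the copper finial is touched by the robot (contact force between any of the fingers, the arm and finial above 1 N).
It fails at once if the copper finial is lifted or tipped (height (world z) of finial above 0.076 m or angle between finial's own z axis and vertical above 0.2 rad).
It fails at once if a bystander is moved by more than 30 mm (distance of any of end_cap, nut, collar, ball, tape, bowl, pliers, pencil from where it was at the start of the episode above 0.03 m).
It also fails if it takes over 59 s, if anything falls off the work surface, if the arm or the gripper's body presses on something with over 40 N, if the wrist force passes 120 N, or if a joint passes its speed limit or range.

## Working session

There is one attempt and no reset: what is moved stays moved. The work goes in short steps, Python scripts to look and compute and a tool call to move; the robot and the scene stay as the last step left them, time stands still between calls to the robot, and variables do not carry over. Pictures are saved under pics/ and viewed, about 8 in all and at most 12, crops included, and the job is handed in when it is done.

Besides the shell and the picture viewer there is one more tool, called after "Emit:" as name(argument=value, ...), one argument or row to a line, values as JSON. step_arm: Moves the arm, as the interface text tells. Its arguments: {"type":"object","properties":{"commands":{"type":"array","items":{"type":"array"}},"force":{"type":"number"}},"required":["commands"]}

```bash
mkdir -p pics
cat > h.py <<'E'
import numpy as np, cv2
from rig import sense, grab_frame, camera_model, sign_off
def ray(m,u,v,z):
    R=np.array(m["R"]);t=np.array(m["t"]);c=-R.T@t
    d=R.T@np.array([(u-m["cx"])/m["fx"],(v-m["cy"])/m["fy"],1])
    return c+d*(z-c[2])/d[2]
def proj(m,X):
    p=np.array(m["R"])@np.array(X,float)+np.array(m["t"])
    return m["fx"]*p[0]/p[2]+m["cx"],m["fy"]*p[1]/p[2]+m["cy"]
E
python3 - <<'E'
from h import *
s=sense();print(s)
for n in("top","side"):
    cv2.imwrite(f"pics/{n}0.png",grab_frame(n)); m=camera_model(n); print(n,m["fx"],-np.array(m["R"]).T@np.array(m["t"]))
    print(np.round(m["R"],3))
E
```

```text
{'clock': 0.0, 'qpos': array([ 1.17160669e+00,  3.53657954e-01,  1.63415369e+00, -1.96317343e-06,
        1.15519029e+00, -2.39903210e-03]), 'qvel': array([-0.00129998, -0.00015105,  0.00042549,  0.00010543,  0.00178355,
       -0.0010127 ]), 'joint_efforts': array([ 1.93361404e-03, -6.05222368e+01, -3.42086649e+01,  8.74624652e-05,
        8.65385751e-03,  2.10050558e-05]), 'eef_pos': array([241.44382306, 576.21954744, 403.94701734]), 'tcp_rot': array([-3.14018337e+00, -1.58597621e-06,  2.74480284e+00]), 'contact_force': array([0.45450959, 0.5843061 , 0.1899755 ]), 'wrist_torque': array([ 0.02126154, -0.02959824, -0.02358226]), 'opening': 0.998824004932239}
top 474.99950916709133 [390.18843857  34.72934713 938.03518849]
[[-0.132 -0.991  0.002]
 [-0.968  0.128 -0.214]
 [ 0.212 -0.03  -0.977]]
side 442.3165352462153 [334.22259054 490.24701459 720.1118472 ]
[[-0.894 -0.448  0.006]
 [-0.352  0.694 -0.628]
 [ 0.278 -0.563 -0.778]]
```

View pics/top0.png

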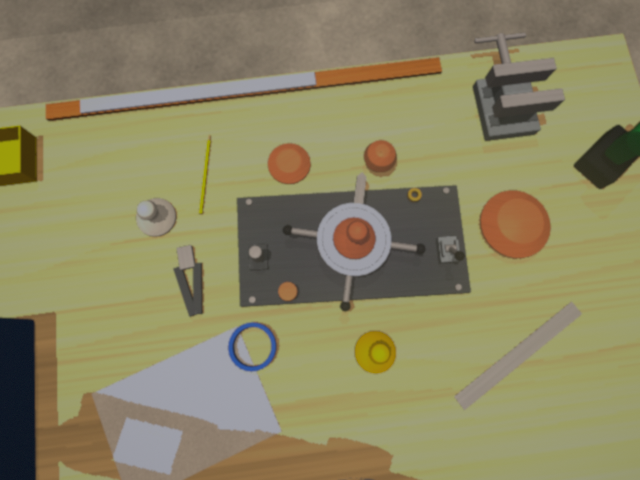

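View pics/side0.png

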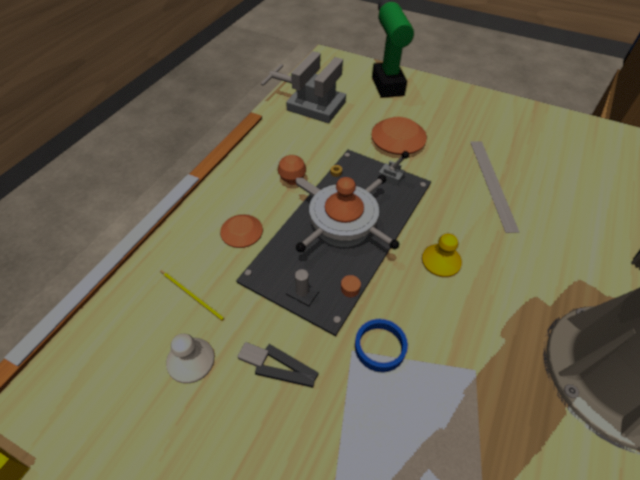

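The top view shows the stand at the centre. The flat pointer at (360,180) looks away from the robot, and the black balls are at (287,230), (421,249) and (346,307). The upright pin on its foot (index post) is at (257,253), and the brake block with its knob is at (450,250). The copper finial sits in the middle. The white one (150,212) and the yellow one (378,352) are decoys. I'll confirm this in a crop.

Run:
```python
from h import *
im=cv2.imread("pics/top0.png"); cv2.imwrite("pics/c1.png",cv2.resize(im[165:325,225:485],None,fx=3,fy=3,interpolation=cv2.INTER_CUBIC))
m=camera_model("top")
for n,u,v,z in[("tipball L",287,230,58),("ball R",421,249,58),("ball robot",346,307,58),("ptr",361,177,58),("post",256,252,76),("knob",459,256,89),("disc",354.5,239,66),
 ("c1",238,197,12),("c2",458,187,12),("c3",469,293,12),("c4",241,306,12),("cap",288,291,22),("nut",415,194,14)]:
    print(n,np.round(ray(m,u,v,z)))
```

```text
tipball L [586.  49.  58.]
ball R [ 517. -196.   58.]
ball robot [429. -41.  58.]
ptr [ 672. -107.   58.]
post [549. 110.  76.]
knob [ 491. -254.   89.]
disc [551. -74.  66.]
c1 [677. 140.  12.]
c2 [ 640. -307.   12.]
c3 [ 426. -285.   12.]
c4 [459. 156.  12.]
cap [475.  62.  22.]
nut [ 636. -217.   14.]
```

View pics/c1.png

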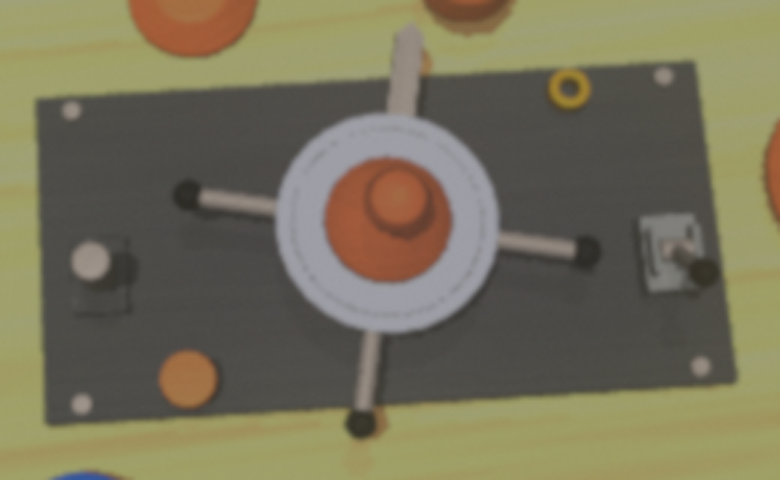

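The crop confirms the layout: the pin on its foot is the post at crop (90,260), the block with cheeks and stem is the brake with its knob at (705,272), and the copper finial is in the middle. Hub is about (551.5,-73.5), the ball radii come to 126–127 mm as given, the pointer is at about -15.6°, and the post is at about 90.8° and 185 mm. I'll push the robot-side spoke counter-clockwise by about 106°. First I go above its left side, fingers shut.

Emit:
step_arm(
  commands=[
    [[-31.4,-33.1,0],0,0],
    [[-31.4,-33.1,0],0,0],
    [[-31.4,-33.1,0],0,0],
    [[-31.4,-33.1,0],0,0],
    [[-31.4,-33.1,0],0,0],
    [[-31.4,-33.1,0],0,0],
    [[-31.4,-33.1,0],0,0],
    [[-31.4,-33.1,0],0,0],
    [[-31.4,-33.1,0],0,0],
    [[-31.4,-33.1,0],0,0],
    [[-31.4,-33.1,0],0,0],
    [[-31.4,-33.1,0],0,0],
    [[-31.4,-33.1,0],0,0],
    [[-31.4,-33.1,0],0,0],
  ],
)

```text
clock: 1.85
eef_pos: [472.4, -37.8, 402.3]
tcp_rot: [-3.138, -0.001, 2.75]
contact_force: [0.3, -0.2, -0.2]
opening: -0.001
```

Emit:
step_arm(
  commands=[
    [[0,0,0],0.173,0],
    [[0,0,0],0.173,0],
    [[0,0,0],0.173,0],
    [[0,0,0],0.173,0],
    [[0,0,0],0.173,0],
    [[0,0,0],0.173,0],
    [[0,0,0],0.173,0],
    [[0,0,0],0.173,0],
    [[0,0,0],0.173,0],
    [[0,0,0],0.173,0],
  ],
)

```text
clock: 3.1
eef_pos: [471.7, -41.5, 399.5]
tcp_rot: [-3.137, 0.007, 0.959]
contact_force: [-0.6, 0.2, 0.3]
opening: 0.0
```

```bash
cat > go.py <<'E'
import sys; from h import *
s=sense(); x,y,z,yaw=map(float,sys.argv[1:5]); p=s["eef_pos"]; a=s["tcp_rot"][2]
d=np.array([x,y])-p[:2]
print("t",s["clock"],"p",p.round(1),"yaw",a.round(3),"F",s["contact_force"].round(2),"q6",s["qpos"][5].round(2))
print("tool shift",round(d@[np.cos(a),np.sin(a)],1),round(d@[np.sin(a),-np.cos(a)],1),round(p[2]-z,1),"turn",round((a-yaw+np.pi)%(2*np.pi)-np.pi,3))
E
python3 go.py 467 -20.5 210 1.012
python3 - <<'E'
from h import *
m=camera_model("side")
print("side: hub ballL/R/near",[np.round(proj(m,X)) for X in([586,49,58],[517,-197,58],[429,-41,58])], "post top pred",proj(m,[549,112,76]),ray(m,302,274,76))
m=camera_model("top");print("post",ray(m,255,251.7,76),"pivot block",ray(m,448.3,249,46),"knob",ray(m,460,255.7,89))
E
```

```text
t 3.1 p [471.7 -41.5 399.5] yaw 0.959 F [-0.57  0.19  0.32] q6 0.52
tool shift 14.5 -16.0 189.5 turn -0.053
side: hub ballL/R/near [array([301., 248.]), array([383., 178.]), array([396., 244.])] post top pred (np.float64(302.2545866900564), np.float64(274.6037251875168)) [549.99152031 111.07748617  76.        ]
post [549.37470273 111.90997991  76.        ] pivot block [ 511.6067957  -251.25176201   46.        ] knob [ 490.87427168 -256.07469852   89.        ]
```

The side view agrees on the post to within 2 mm. I'm shifting sideways, then descending.

Emit:
step_arm(
  commands=[
    [[14.5,-16,0],-0.053,0],
    [[0,0,35],0,0],
    [[0,0,35],0,0],
    [[0,0,35],0,0],
    [[0,0,35],0,0],
    [[0,0,30],0,0],
    [[0,0,15],0,0],
    [[0,0,0],0,0],
  ],
)

```text
clock: 4.1
eef_pos: [465.0, -20.4, 208.7]
tcp_rot: [-3.136, 0.007, 1.011]
contact_force: [-0.2, -0.1, -0.6]
opening: 0.0
```

```bash
python3 go.py 467 -20.5 210 1.012; python3 -c "
from h import *
cv2.imwrite('pics/top1.png',cv2.resize(grab_frame('top')[165:325,225:485],None,fx=3,fy=3,interpolation=cv2.INTER_CUBIC))"
```

```text
t 4.1 p [465.  -20.4 208.7] yaw 1.011 F [-0.23 -0.13 -0.61] q6 0.52
tool shift 1.0 1.8 -1.3 turn -0.001
```

View pics/top1.png

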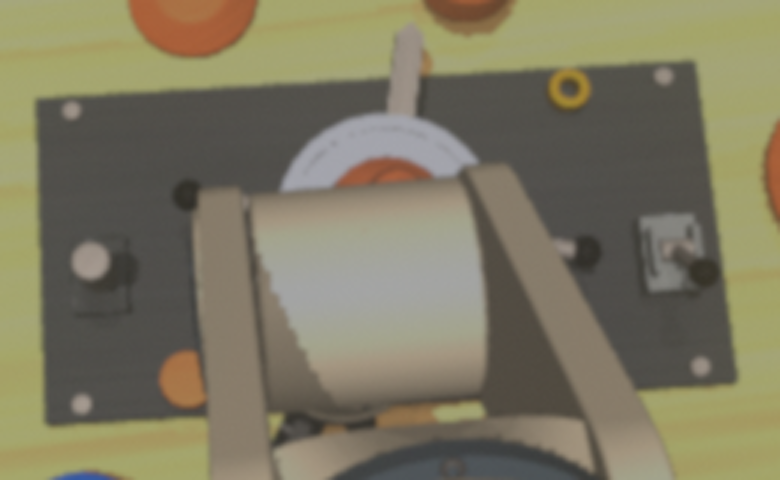

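The pointer and the balls are unmoved and the finger is beside the spoke. I start the sweep around the hub.

Emit:
step_arm(
  commands=[
    [[-12.2,0.8,0],-0.122,0],
    [[-12.2,0.8,0],-0.122,0],
    [[-12.2,0.8,0],-0.122,0],
    [[-12.2,0.8,0],-0.122,0],
    [[-12.2,0.8,0],-0.122,0],
    [[-12.2,0.8,0],-0.122,0],
    [[0,0,0],0,0],
  ],
)

```text
clock: 5.03
eef_pos: [453.4, -92.1, 215.4]
tcp_rot: [-3.141, 0.002, 1.765]
contact_force: [-0.5, -0.0, -0.9]
opening: -0.002
```

```bash
cat > pol.py <<'E'
from h import *
s=sense();p=s["eef_pos"];d=p[:2]-[551.5,-73.5]
print("r",np.hypot(*d).round(1),"th",(np.degrees(np.arctan2(d[1],d[0]))%360).round(1),"yaw+90",(np.degrees(s["tcp_rot"][2])+90).round(1),"z",p[2].round(1),"F",s["contact_force"].round(1),s["clock"])
E
python3 pol.py
```

```text
r 99.8 th 190.8 yaw+90 191.1 z 215.4 F [-0.5 -0.  -0.9] 5.025
```

Radius and angle track well, but the tool has crept up 7 mm. I add a little down per row and continue.

Emit:
step_arm(
  commands=[
    [[-12.2,0.6,2],-0.122,0],
    [[-12.2,0.6,2],-0.122,0],
    [[-12.2,0.6,2],-0.122,0],
    [[-12.2,0.6,2],-0.122,0],
    [[-12.2,0.6,2],-0.122,0],
    [[-12.2,0.6,2],-0.122,0],
    [[-6,0.2,1],-0.06,0],
    [[0,0,0],0,0],
  ],
)

```text
clock: 6.02
eef_pos: [496.7, -154.9, 207.1]
tcp_rot: [-3.141, 0.002, 2.557]
contact_force: [-0.4, 0.9, -0.1]
opening: 0.001
```

```bash
python3 pol.py; python3 -c "
from h import *
cv2.imwrite('pics/top2.png',cv2.resize(grab_frame('top')[165:325,225:485],None,fx=3,fy=3,interpolation=cv2.INTER_CUBIC))"
```

```text
r 98.1 th 236.0 yaw+90 236.5 z 207.1 F [-0.4  0.9 -0.1] 6.025
```

View pics/top2.png

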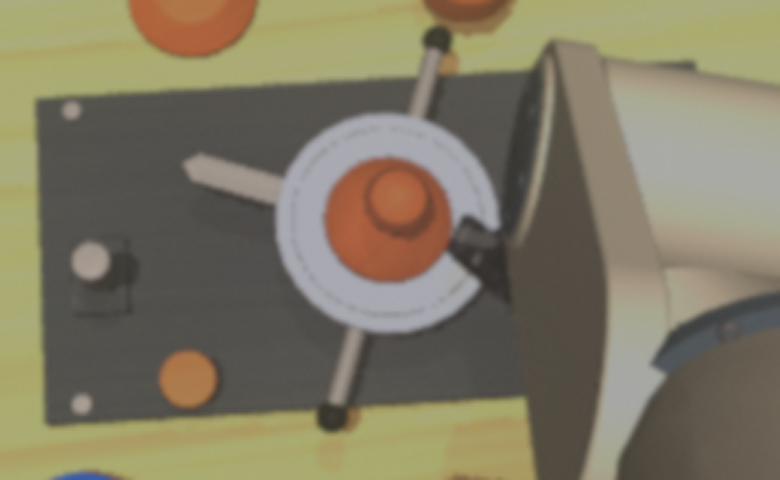

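The pointer tip is now at crop (184,167) and the balls at (437,38) and (332,418). The finial is undisturbed.

```bash
cat > ang.py <<'E'
import sys; from h import *
m=camera_model("top"); v=list(map(float,sys.argv[1:]))
P=[ray(m,225+(u-1)/3,165+(w-1)/3,58)[:2] for u,w in zip(v[::2],v[1::2])]
H=np.array([551.5,-73.5]); post=ray(m,225+89/3,165+259/3,76)[:2]
A=lambda d:np.degrees(np.arctan2(d[1],d[0])).round(1)
print([p.round(1) for p in P]); print("tip",A(P[0]-H),"balls",A(P[2]-P[1])+90,"mid",(P[1]+P[2])/2,"post",A(post-H))
E
python3 ang.py 184 167 332 418 437 38
```

```text
[array([605.1,  48.5]), array([436.6, -22. ]), array([ 668.9, -124.5])]
tip 66.3 balls 66.2 mid [552.76968574 -73.26710934] post 90.4
```

Emit:
step_arm(
  commands=[
    [[-7.2,0.1,0.5],-0.073,0],
    [[-7.2,0.1,0.5],-0.073,0],
    [[-7.2,0.1,0.5],-0.073,0],
    [[-7.2,0.1,0.5],-0.073,0],
    [[-7.2,0.1,0.5],-0.073,0],
    [[0,0,0],0,0],
  ],
)

```text
clock: 6.82
eef_pos: [527.4, -167.4, 206.0]
tcp_rot: [-3.14, -0.002, 2.917]
contact_force: [-0.9, 1.5, -0.4]
opening: -0.002
```

```bash
python3 pol.py; python3 -c "
from h import *
cv2.imwrite('pics/top3.png',cv2.resize(grab_frame('top')[165:325,225:485],None,fx=3,fy=3,interpolation=cv2.INTER_CUBIC))"
```

```text
r 97.0 th 255.6 yaw+90 257.1 z 206.0 F [-0.9  1.5 -0.4] 6.825
```

View pics/top3.png

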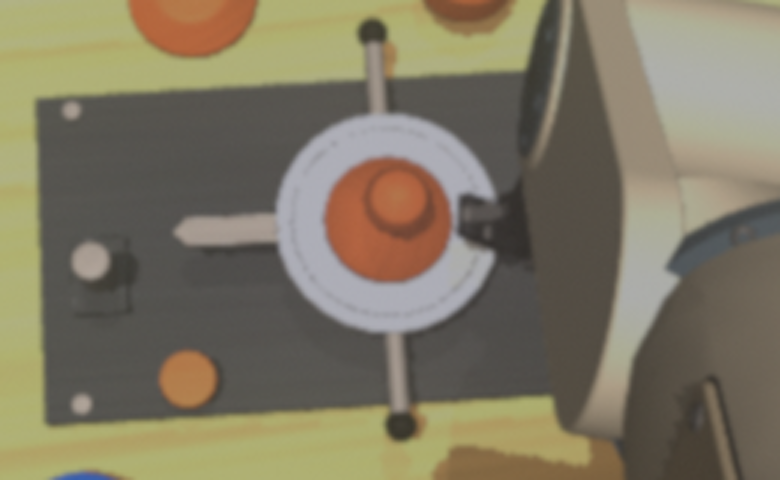

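The pointer tip is at crop (174,231) and the balls at (400,425) and (372,33).

```bash
python3 ang.py 174 231 400 425 372 33
```

```text
[array([564.9,  59.7]), array([427. , -62.6]), array([677.8, -83.3])]
tip 84.3 balls 85.3 mid [552.38556666 -72.92365341] post 90.4
```

About 5.6° remain, so I push about 10 mm more.

Emit:
step_arm(
  commands=[
    [[-5,-0.5,0.5],-0.04,0],
    [[-5,-0.5,0.5],-0.04,0],
    [[0,0,0],0,0],
    [[0,0,0],0,0],
  ],
)

```text
clock: 7.38
eef_pos: [536.3, -169.7, 205.1]
tcp_rot: [-3.141, -0.004, 2.996]
contact_force: [-0.3, -0.7, 0.1]
opening: -0.001
```

```bash
python3 pol.py; python3 -c "
from h import *
cv2.imwrite('pics/top4.png',cv2.resize(grab_frame('top')[165:325,225:485],None,fx=3,fy=3,interpolation=cv2.INTER_CUBIC))"
```

```text
r 97.4 th 261.0 yaw+90 261.7 z 205.1 F [-0.3 -0.7  0.1] 7.375
```

View pics/top4.png

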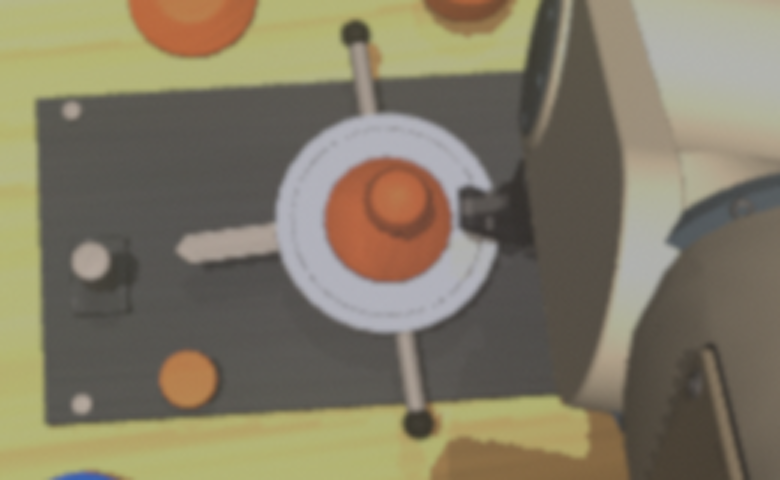

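The tip is at crop (177,248) and the balls at (418,424) and (355,33).

```bash
python3 ang.py 177 248 418 424 355 33; python3 go.py 455 -255 255 3.0
```

```text
[array([553.9,  59.2]), array([426.1, -73.6]), array([679.3, -72.3])]
tip 89.0 balls 90.3 mid [552.68306533 -72.95616139] post 90.4
t 7.425 p [ 536.3 -169.7  205.1] yaw 2.996 F [-0.04  0.63 -0.43] q6 -1.73
tool shift 68.1 -96.1 -49.9 turn -0.004
```

The pointer is at about 90° against 90.4–90.9° for the post, well inside the 4° tolerance. I back off from the spoke, lift, and go behind the brake knob on the robot's side.

Emit:
step_arm(
  commands=[
    [[8,0,0],0,0],
    [[10,0,0],0,0],
    [[0,0,-40],0,0],
    [[0,0,-40],0,0],
    [[0,0,-30],0,0],
    [[17,-32,0],0,0],
    [[17,-32,0],0,0],
    [[17,-32,0],0,0],
    [[0,0,0],-0.06,0],
  ],
)

```text
clock: 8.55
eef_pos: [446.0, -255.1, 318.5]
tcp_rot: [-3.141, -0.006, 3.057]
contact_force: [0.4, -0.6, 0.1]
opening: -0.003
```

```bash
python3 go.py 455 -255 250 3.06; python3 -c "
from h import *
cv2.imwrite('pics/top5.png',cv2.resize(grab_frame('top')[165:325,225:485],None,fx=3,fy=3,interpolation=cv2.INTER_CUBIC))"
```

```text
t 8.55 p [ 446.  -255.1  318.5] yaw 3.057 F [ 0.38 -0.64  0.11] q6 -2.0
tool shift -8.9 0.9 68.5 turn -0.003
```

View pics/top5.png

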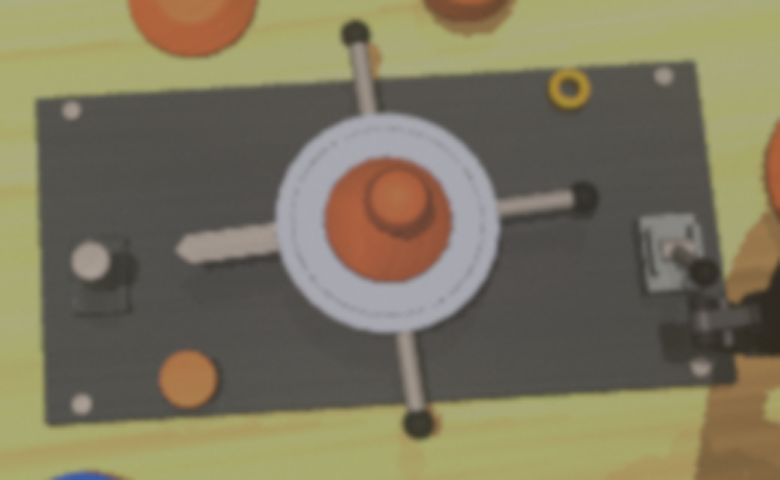

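The pointer stayed put (tip at (177,248), right ball at (584,197)), and the finger hangs behind the knob at (705,272). I descend and push the lever.

Emit:
step_arm(
  commands=[
    [[0,0,30],0,0],
    [[0,0,25],0,0],
    [[0,0,11],0,0],
    [[-12,0,0],0,0],
    [[-12,0,0],0,0],
    [[-10,0,0],0,0],
    [[-10,0,0],0,0],
    [[-10,0,0],0,0],
    [[-10,0,0],0,0],
  ],
)

```text
clock: 9.72
eef_pos: [513.2, -259.4, 253.6]
tcp_rot: [-3.14, -0.004, 3.057]
contact_force: [-1.8, -0.2, -2.1]
opening: 0.001
```

```bash
python3 go.py 525 -258 250 3.06
```

```text
t 9.725 p [ 513.2 -259.4  253.6] yaw 3.057 F [-1.79 -0.17 -2.11] q6 -1.95
tool shift -11.7 2.4 3.6 turn -0.003
```

The lever is moving (about 2 N). I continue to the stop in small steps, watching the force.

Emit:
step_arm(
  commands=[
    [[-5,0,1],0,0],
    [[-4,0,1],0,0],
    [[-3,0,0],0,0],
  ],
)

```text
clock: 10.1
eef_pos: [523.6, -260.2, 250.7]
tcp_rot: [-3.141, -0.013, 3.059]
contact_force: [-17.5, -1.4, 15.5]
opening: -0.004
```

Emit:
step_arm(
  commands=[
    [[-3,0,0],0,0],
    [[-2,0,0],0,0],
  ],
)

```text
clock: 10.35
eef_pos: [525.1, -260.6, 250.9]
tcp_rot: [3.141, -0.024, 3.059]
contact_force: [-9.6, 0.5, 11.1]
opening: -0.0
```

A firm stop at the predicted x (about 523–525). I back away and lift clear for a check.

Emit:
step_arm(
  commands=[
    [[10,0,0],0,0],
    [[20,0,0],0,0],
    [[30,0,0],0,0],
    [[20,0,-30],0,0],
    [[30,0,-40],0,0],
    [[30,0,-40],0,0],
    [[0,0,0],0,0],
  ],
)

```text
clock: 11.22
eef_pos: [384.0, -249.3, 366.6]
tcp_rot: [-3.14, -0.017, 3.058]
contact_force: [0.3, -0.6, -1.0]
opening: 0.0
```

```bash
python3 go.py 525 -258 250 3.06;python3 -c "
from h import *
cv2.imwrite('pics/top6.png',cv2.resize(grab_frame('top')[165:325,225:485],None,fx=3,fy=3,interpolation=cv2.INTER_CUBIC))
m=camera_model('top')
for a in((543,-259,89),):
  u,v=proj(m,a);print((u-225)*3,(v-165)*3)"
```

```text
t 11.225 p [ 384.  -249.3  366.6] yaw 3.058 F [ 0.31 -0.63 -1.04] q6 -2.06
tool shift -141.2 3.0 116.6 turn -0.002
692.7008527587271 187.86980627029266
```

View pics/top6.png

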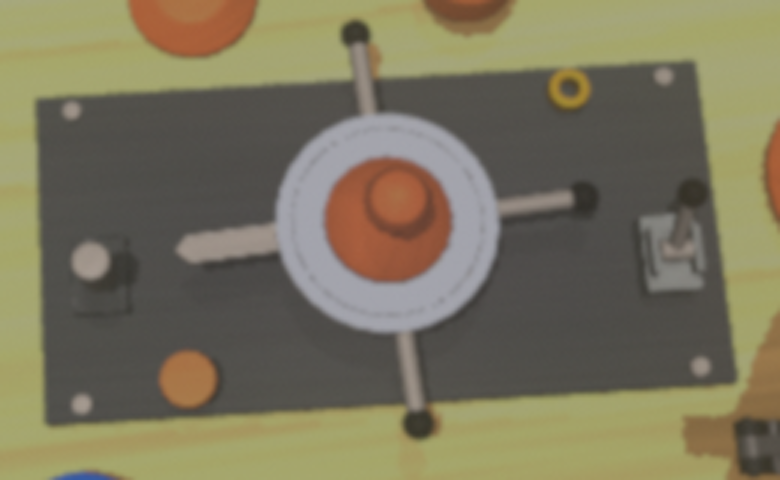

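The knob is now at crop (692,192). I'll check its travel against the 52.7 mm full stroke. Pointer and finial are unchanged.

```bash
python3 -c "
from h import *
m=camera_model('top');r=lambda u,v:ray(m,225+(u-1)/3,165+(v-1)/3,89)
a=r(705,272);b=r(692,192);print(a,b,np.hypot(*(b-a)[:2]))
d=lambda f:cv2.cvtColor(cv2.imread(f),cv2.COLOR_BGR2GRAY)
def knob(f,x,y):
  g=cv2.GaussianBlur(d(f),(0,0),1)[y-25:y+25,x-25:x+25]; M=cv2.moments((g<38).astype(np.uint8)); return M['m10']/max(M['m00'],1)+x-25,M['m01']/max(M['m00'],1)+y-25,M['m00']
k1=knob('pics/c1.png',705,272);k2=knob('pics/top6.png',692,190);print(k1,k2);a=r(*k1[:2]);b=r(*k2[:2]);print(np.hypot(*(b-a)[:2]))
"
```

```text
[ 491.61310666 -255.61020447   89.        ] [ 541.2121657  -257.58295504   89.        ] 49.63827558610927
(680.0, 247.0, 0.0) (667.0, 165.0, 0.0)
51.2803849878618
```

The travel reads 49.6 mm, about 0.94 rad, with a couple of mm of uncertainty. That is close to the threshold, so I take one enlarged before/after crop.

```bash
python3 -c "
from h import *
n=grab_frame('top');cv2.imwrite('pics/top7full.png',n);o=cv2.imread('pics/top0.png')
c=lambda i:cv2.resize(i[215:275,435:475],None,fx=9,fy=9,interpolation=cv2.INTER_CUBIC)
cv2.imwrite('pics/k.png',cv2.convertScaleAbs(np.hstack([c(o),c(n)]),alpha=1.6))"
```

```text
(no output)
```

View pics/k.png

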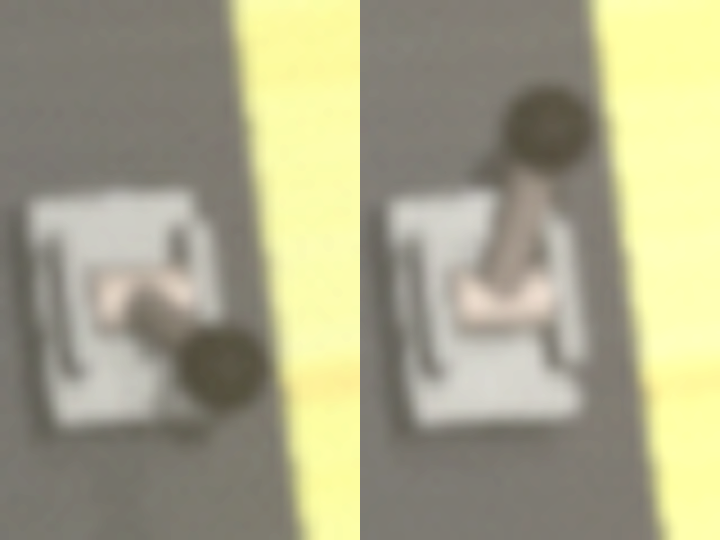

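The travel is again about 49 mm. That suggests 0.92–0.94 rad, or a start slightly above 0. There is plenty of time, so I push once more, a bit higher on the knob, to be sure it is on the stop.

Emit:
step_arm(
  commands=[
    [[-20,0,38],0,0],
    [[-20,0,38],0,0],
    [[-20,0,35],0,0],
    [[-25,0,0],0,0],
    [[-20,0,0],0,0],
    [[-10,0,0],0,0],
    [[0,0,0],0,0],
  ],
)

```text
clock: 12.2
eef_pos: [502.3, -257.2, 237.0]
tcp_rot: [3.138, -0.028, 3.06]
contact_force: [-0.2, -1.1, 0.4]
opening: -0.006
```

```bash
python3 go.py 525 -258 254 3.06
```

```text
t 12.2 p [ 502.3 -257.2  237. ] yaw 3.06 F [-0.19 -1.09  0.44] q6 -1.96
tool shift -22.7 1.0 -17.0 turn 0.0
```

Emit:
step_arm(
  commands=[
    [[0,0,-17],0,0],
    [[-8,0,0],0,0],
    [[-6,0,0],0,0],
    [[-4,0,0],0,0],
  ],
)

```text
clock: 12.7
eef_pos: [520.5, -258.8, 255.4]
tcp_rot: [3.138, -0.027, 3.06]
contact_force: [-0.0, -0.6, -0.2]
opening: 0.004
```

Emit:
step_arm(
  commands=[
    [[-4,0,0],0,0],
    [[-4,0,0],0,0],
  ],
)

```text
clock: 12.95
eef_pos: [527.4, -259.3, 254.7]
tcp_rot: [3.137, -0.032, 3.06]
contact_force: [-15.9, -1.6, 11.8]
opening: 0.005
```

Emit:
step_arm(
  commands=[
    [[-4,0,0],0,0],
    [[-4,0,0],0,0],
  ],
)

```text
clock: 13.2
eef_pos: [530.3, -259.2, 253.5]
tcp_rot: [3.134, -0.05, 3.062]
contact_force: [-15.6, 0.7, 13.2]
opening: -0.001
```

It meets the same 16 N resistance at the same place, and the tool now tilts rather than the tip advancing, so the lever is on its stop. I back off and do the last check.

Emit:
step_arm(
  commands=[
    [[10,0,0],0,0],
    [[20,0,0],0,0],
    [[30,0,0],0,0],
    [[20,0,-30],0,0],
    [[30,0,-40],0,0],
    [[30,0,-40],0,0],
    [[0,0,0],0,0],
  ],
)

```text
clock: 14.08
eef_pos: [391.5, -248.6, 372.0]
tcp_rot: [3.134, -0.05, 3.062]
contact_force: [1.3, -0.3, -1.3]
opening: 0.001
```

```bash
python3 go.py 525 -258 250 3.06;python3 -c "
from h import *
n=grab_frame('top');o=cv2.imread('pics/top7full.png')
c=lambda i:cv2.resize(i[215:275,435:475],None,fx=9,fy=9,interpolation=cv2.INTER_CUBIC)
cv2.imwrite('pics/k2.png',cv2.convertScaleAbs(np.hstack([c(o),c(n)]),alpha=1.6))
print('mean diff turntable',cv2.absdiff(o,n)[165:325,225:425].max(),'lever',cv2.absdiff(o,n)[215:275,435:475].max())"
```

```text
t 14.075 p [ 391.5 -248.6  372. ] yaw 3.062 F [ 1.27 -0.33 -1.27] q6 -2.04
tool shift -133.8 1.3 122.0 turn 0.002
mean diff turntable 3 lever 3
```

View pics/k2.png

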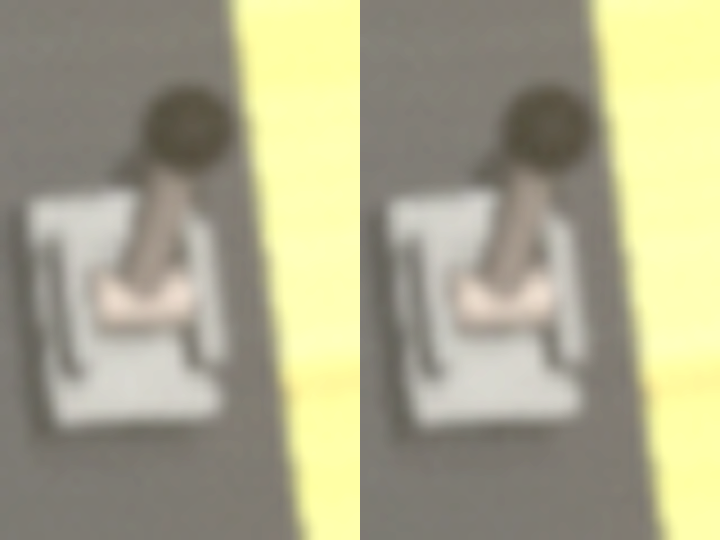

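The pictures before and after the second push are identical (knob at (187,129) and (547-360,129)). The lever is therefore at its hard stop, and the turntable did not move. I'm handing in.

```bash
python3 -c "
from rig import sign_off
print(sign_off())"
```

```text
the job is handed in; nothing more can be done
None
```

The turntable's pointer now aims at the index post and the brake lever is over against its far stop. I handed the job in at about 14 s of the 59 s allowed.

- **Turntable:** I pushed the robot-side spoke about 106° counter-clockwise. Pointer readings came to 89–90.3° against 90.4–90.9° for the post, an error of about 1° (roughly 3 mm of the 12 mm allowed). It did not move while I worked the brake.
- **Brake lever:** I pushed it over twice. Both times it resisted with about 16 N at the same place, where 2 N normally moves it. The pictures before and after the second push show no change, so it is on its stop.
- **Check that disagreed:** the knob's measured travel was about 49 mm, where a full stroke is 52.7 mm, which would mean 0.92–0.94 rad. I put the gap down to measuring error or a start slightly above 0. Even read literally, it is past 0.9 rad.
- **Finial and bystanders:** the finial stands in the middle. The end cap and nut look unmoved in the last pictures I viewed. I did not recheck the bystanders outside the zoomed area, but the arm passed well above them.

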